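# Find the loose clamp bolt on the flute jig and hold its cap open

### The arm

A 6-joint arm with a two-finger parallel gripper is mounted at the origin on the work surface. World frame = base frame: x ahead of the robot, y to its left, z up, the work surface at z = 0. Lengths are in mm, angles in degrees, forces in N, time in s.
With the tool pointing down it reaches from about 375 to 925 mm from the base axis. Payload 5.7 kg.
Tool frame: the origin (TCP) lies at the very end of the fingers, on their centre line; the grasp point (between the pads) lies 19 mm behind it; z points along the fingers, y is the direction in which the jaws open and shut (so a half turn about z gives the same grasp; the last joint's range is limited). The gripper opens to 85 mm and grips with 20 to 120 N. Pads are 22 mm wide; open, the fingers measure 114 mm over their backs; the gripper's body (76 mm by 85 mm) begins 54 mm behind the grasp point. The pads swing forward as they close: fully open they stand 13 mm farther back than shut.
Start: joints at [-76.782, 20.558, 86.54, -0, 72.909, -6.595], TCP at [203.353, -564.456, 231.267] pointing down, gripper open.
Joint ranges: [-170.27, 170.27], [-57.76, 135], [12.27, 136.19], [-55.21, 235.2], [11.17, 155.16], [-170.74, 170.74]. Speed limits (degrees/s): [136.94, 136.94, 180, 180, 180, 180].

### API

Orientations are given as [roll, pitch, yaw] about the fixed x, y, z axes, in that order (R = Rz(yaw) Ry(pitch) Rx(roll)).
In Python, from bench import read_state, camera, hand_in gives the robot as it stands. The module is installed in compiled form; this text tells all that it offers.
- The arm moves only by the shell command python3 -m jog 'ROWS' [FORCE]. ROWS is a JSON object of lists of equal length, an entry for each row: "twist": the turn, a rotation vector about the world's x, y, z in degrees, a list of three; "travel": the shift along the world's x, y, z in m, a list of three; "grip": the opening, from 0 (shut) to 1 (fully open). In form: {"twist": [[wx, wy, wz], ...], "travel": [[dx, dy, dz], ...], "grip": [grip, ...]}. A call has 1 to 20 rows; each row is the pose to reach, as a shift and turn from the pose commanded when the call began; what a row does not reach only later rows make up. A row lasts 1/10 s, in which the tool goes at most 50 mm and 8.59 degrees, less where a joint would pass 70% of its speed; a pose out of reach is approached as far as the arm can. A call with a gripper value outside its range is refused whole. The fingers move at their own pace and stop on an object; FORCE is the grip in N (left out, the last holds). Time passes only in rows, so rows that repeat a pose let the fingers close. It gives the time, the measured TCP pose, the force and the opening at its end, in the units of the state.
- read_state(): the state, without advancing time (a new reading comes with each control period).
- camera(name): name is "side" or "top" or "wrist"; returns a dict with "pixels" (480x640x3 uint8, blue, green, red), "fx", "fy", "cx", "cy" (pixels), "R" (3x3) and "t" (3): a world point X has camera coordinates R X + t; the wrist camera has in their place "T_tool_cam" (4x4, takes a point from camera to tool coordinates, whose origin is the TCP and whose axes are the flange's). Camera axes: x right, y down, z forward; pixel columns grow to the right and rows downward; lengths in mm; the calibration is good to about 2 mm. A picture is of the moment at which its call begins: read the wrist's pose just before it. There is no depth.
- hand_in(): hands the job in, once; it reports no verdict.
The state is a dict: "time_s": time; "joint_positions": joint angles; "qd": joint speeds; "joint_torque": joint torques, N m; "eef_pos": TCP position; "orientation": TCP orientation; "contact_force": force on the tool from outside, world axes, zero at the start; "wrist_torque": the same for the moment, N m; "grip_width": finger opening in mm.
Only numpy, scipy, OpenCV 4.12 (cv2) and the standard library are available. Lean on these libraries where they do the work, as an engineer would, in place of code of your own. Each camera call takes 0.05 s, during which the arm holds its last target.

### The job

Make the flute jig safe by pressing the red, then the yellow, then the blue key on the control box, one at a time, and never the green one. Then tap the brass bolts lightly from above, one after another, until you find the loose one that sinks, and lift the cap behind that bolt by its black knob to at least 45 degrees, leaving the other two caps shut and the other things on the bench where they are. Finish while still holding that cap open: do not let go of it.

Things in the scene. Friction and masses are not known exactly. Their poses are not given: they have to be found in the camera images.
- jig: flute drilling jig, 170 x 310 mm, fixed to the bench: grey sole plate and wooden block with a cane lying along it, three hinged aluminium caps over the cane and a brass bolt in front of each. Origin at the centre of its underside on the bench; x points from the bolts to the hinges (away from the robot), y along the cane, z up. Stations a, b, c lie at y = +100, 0, -100 mm
- key_red_top (a point): centre of the top of the round red spring key, 28 mm across, pressed straight down; it stops the spindle. The four keys stand in a 2 x 2 square of 54 mm pitch on a grey control box 130 x 130 x 42 mm; which colour sits where changes
- key_red (a joint): travel of the red key: 0 up, 0.006 m fully down, which takes 4 N; it springs back when let go. It counts as pressed beyond 4 mm
- key_yellow_top (a point): centre of the top of the round yellow spring key, 28 mm across, pressed straight down; it vents the air. The four keys stand in a 2 x 2 square of 54 mm pitch on a grey control box 130 x 130 x 42 mm; which colour sits where changes
- key_yellow (a joint): travel of the yellow key: 0 up, 0.006 m fully down, which takes 4 N; it springs back when let go. It counts as pressed beyond 4 mm
- key_blue_top (a point): centre of the top of the round blue spring key, 28 mm across, pressed straight down; it frees the caps. The four keys stand in a 2 x 2 square of 54 mm pitch on a grey control box 130 x 130 x 42 mm; which colour sits where changes
- key_blue (a joint): travel of the blue key: 0 up, 0.006 m fully down, which takes 4 N; it springs back when let go. It counts as pressed beyond 4 mm
- key_green_top (a point): centre of the top of the round green spring key, 28 mm across, pressed straight down; it starts the spindle: not to be pressed. The four keys stand in a 2 x 2 square of 54 mm pitch on a grey control box 130 x 130 x 42 mm; which colour sits where changes
- key_green (a joint): travel of the green key: 0 up, 0.006 m fully down, which takes 4 N; it springs back when let go. It counts as pressed beyond 4 mm
- bolt_a (a joint): bolt a (left of three seen from the robot), brass six-sided head 25 mm across in front of cap a; centre of its top at x -62, y 100, z 91 mm in the jig's frame. Value: how far it has sunk (m), 0 at the start. The one loose bolt (any; they look alike) gives under about 3 N pushed down, sinks 9 mm and stays down; a tight one moves under 2.5 mm
- cap_a_knob (a point): centre of the black knob of cap a, 54 mm behind bolt a and 96 mm above the bench when shut: a round bar 18 mm thick, 28 mm long along the jig's y, on a 10 mm stem; the bar is 21 mm clear of the 58 mm wide cap plate. Pinch it from above by its flat ends (fingers closing along jig y); it turns between the fingers as the cap rises
- cap_a (a joint): cap angle, rad: 0 shut, 1.2 at its stop; grows as the knob goes up and then back, away from the robot. Its hinge axis runs along the jig's y, 55 mm behind (jig +x) and 36 mm below the shut knob's centre. Its weight and a light spring (under 4 N at the knob) shut it when let go
- bolt_b (a joint): bolt b (middle of three seen from the robot), brass six-sided head 25 mm across in front of cap b; centre of its top at x -62, y 0, z 91 mm in the jig's frame. Value: how far it has sunk (m), 0 at the start. The one loose bolt (any; they look alike) gives under about 3 N pushed down, sinks 9 mm and stays down; a tight one moves under 2.5 mm
- cap_b_knob (a point): centre of the black knob of cap b, 54 mm behind bolt b and 96 mm above the bench when shut: a round bar 18 mm thick, 28 mm long along the jig's y, on a 10 mm stem; the bar is 21 mm clear of the 58 mm wide cap plate. Pinch it from above by its flat ends (fingers closing along jig y); it turns between the fingers as the cap rises
- cap_b (a joint): cap angle, rad: 0 shut, 1.2 at its stop; grows as the knob goes up and then back, away from the robot. Its hinge axis runs along the jig's y, 55 mm behind (jig +x) and 36 mm below the shut knob's centre. Its weight and a light spring (under 4 N at the knob) shut it when let go
- bolt_c (a joint): bolt c (right of three seen from the robot), brass six-sided head 25 mm across in front of cap c; centre of its top at x -62, y -100, z 91 mm in the jig's frame. Value: how far it has sunk (m), 0 at the start. The one loose bolt (any; they look alike) gives under about 3 N pushed down, sinks 9 mm and stays down; a tight one moves under 2.5 mm
- cap_c_knob (a point): centre of the black knob of cap c, 54 mm behind bolt c and 96 mm above the bench when shut: a round bar 18 mm thick, 28 mm long along the jig's y, on a 10 mm stem; the bar is 21 mm clear of the 58 mm wide cap plate. Pinch it from above by its flat ends (fingers closing along jig y); it turns between the fingers as the cap rises
- cap_c (a joint): cap angle, rad: 0 shut, 1.2 at its stop; grows as the knob goes up and then back, away from the robot. Its hinge axis runs along the jig's y, 55 mm behind (jig +x) and 36 mm below the shut knob's centre. Its weight and a light spring (under 4 N at the knob) shut it when let go
- offcut: bystander: loose piece of cane, 170 mm long, 24 mm thick; origin underneath its middle, x along it
- driver: bystander: loose screwdriver with a wooden handle, lying along its x
- brush: bystander: loose flat brush with a wooden handle lying along its x
- wax: bystander: loose wax jar, 60 mm across, 70 mm high, origin underneath
- sander: bystander: loose cork sanding block, 40 x 90 x 30 mm, origin underneath
- bowl: bystander: loose wooden bowl, 110 mm across, 50 mm high, origin underneath

How it is judged:
By the outcome, as a careful person would: the job done as asked, in the order asked, and still so for the second after the job is handed in, while the arm keeps its last pose, push and grip.
It also fails if it takes over 54 s, if anything falls off the work surface, if the arm or the gripper's body presses on something with over 40 N, if the wrist force passes 120 N, or if a joint passes its speed limit or range.

## Working session

There is one attempt and no reset: what is moved stays moved. The work goes in short steps, Python scripts to look and compute and a shell command to move; the robot and the scene stay as the last step left them, time stands still between calls to the robot, and variables do not carry over. Pictures are saved under pics/ and viewed, and the job is handed in when it is done.

```bash
mkdir -p pics; python3 - <<'E'
from bench import read_state,camera
import cv2,json,numpy as np
print(read_state())
for n in ("top","side","wrist"):
    c=camera(n); cv2.imwrite(f"pics/{n}0.png",c["pixels"])
    print(n,{k:(np.round(v,3).tolist()) for k,v in c.items() if k!="pixels"})
E
```

```text
{'time_s': 0.0, 'joint_positions': array([-7.67837950e+01,  2.05993497e+01,  8.65980766e+01, -1.32416797e-03,
        7.29066665e+01, -6.59368058e+00]), 'qd': array([-0.07741743,  0.08566312, -0.11272803,  0.05027314, -0.04531108,
        0.00514447]), 'joint_torque': array([ 1.49902316e-03, -5.27608466e+01, -2.78615999e+01,  5.88449439e-05,
        1.33031857e-02,  1.50860205e-05]), 'eef_pos': array([ 203.18377583, -563.84845494,  230.4449113 ]), 'orientation': array([-1.79896450e+02, -1.06961179e-02,  1.98102663e+01]), 'contact_force': array([-0.24600247,  0.60072779, -0.16443677]), 'wrist_torque': array([0.00060936, 0.03017094, 0.04145793]), 'grip_width': 85.20343244954854}
top {'fx': 494.646, 'fy': 494.646, 'cx': 317.09, 'cy': 240.648, 'R': [[0.024, -1.0, -0.001], [-0.998, -0.024, -0.065], [0.065, 0.002, -0.998]], 't': [-31.294, 568.895, 1403.042]}
side {'fx': 442.407, 'fy': 442.407, 'cx': 314.892, 'cy': 243.069, 'R': [[0.977, -0.214, -0.018], [-0.133, -0.535, -0.834], [0.169, 0.817, -0.551]], 't': [-561.706, 142.977, 917.036]}
wrist {'fx': 345.809, 'fy': 345.809, 'cx': 324.88, 'cy': 246.065, 'T_tool_cam': [[0.0, -0.955, -0.297, 75.581], [1.0, 0.0, -0.0, 0.53], [0.0, -0.297, 0.955, -142.681], [0.0, 0.0, 0.0, 1.0]]}
```

View pics/top0.png

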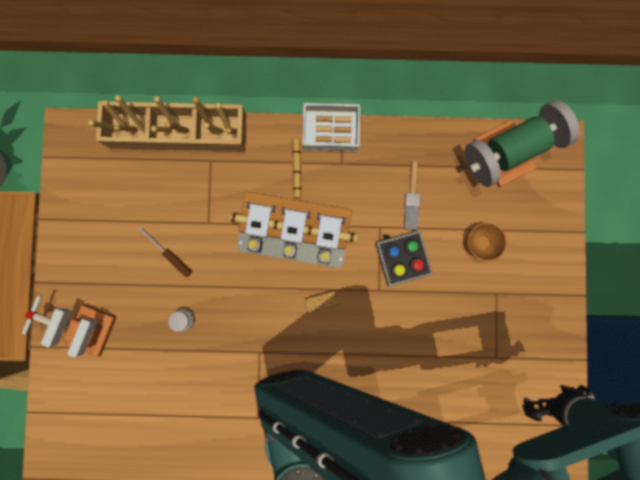

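View pics/side0.png

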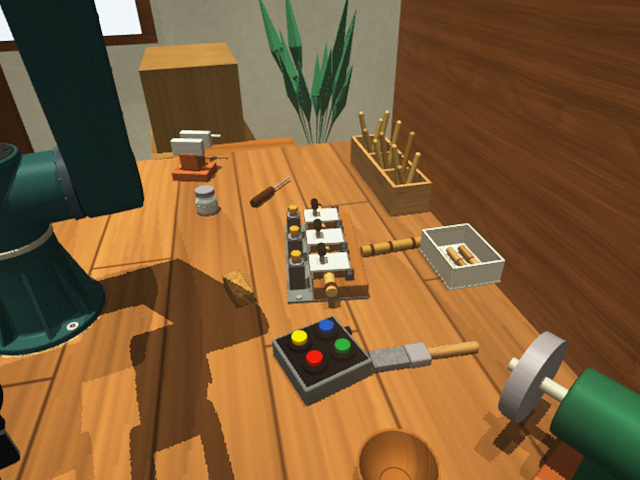

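View pics/wrist0.png

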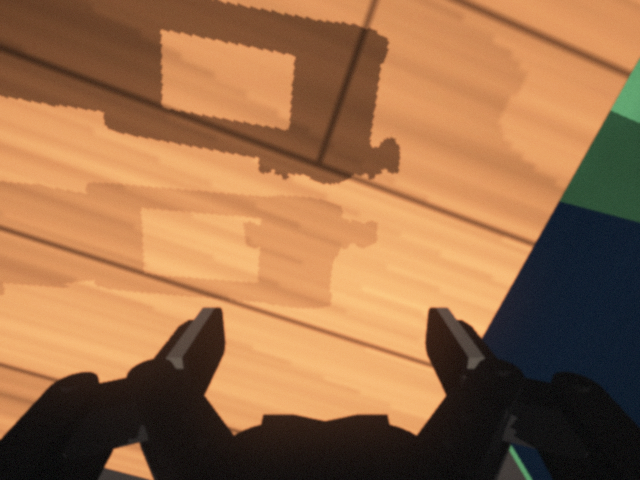

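The top view shows the keys at blue (394,252), green (412,246), yellow (400,270) and red (418,265). The bolts are near (254,244), (290,251) and (325,257), with the white caps behind them. The side view shows the same items unobstructed, so I'll triangulate from these two.

```bash
cat > h.py <<'E'
import numpy as np,cv2
from bench import read_state,camera
def ray(c,uv):
    R=np.array(c["R"]);t=np.array(c["t"])
    d=R.T@np.array([(uv[0]-c["cx"])/c["fx"],(uv[1]-c["cy"])/c["fy"],1]);return -R.T@t,d/np.linalg.norm(d)
def tri(rs):
    A=sum(np.eye(3)-np.outer(d,d) for o,d in rs);b=sum((np.eye(3)-np.outer(d,d))@o for o,d in rs)
    X=np.linalg.solve(A,b);return X,[np.linalg.norm(np.cross(X-o,d)) for o,d in rs]
def plane(r,z): o,d=r; return o+d*(z-o[2])/d[2]
def proj(c,X):
    p=np.array(c["R"])@X+np.array(c["t"]);return np.array([c["cx"]+c["fx"]*p[0]/p[2],c["cy"]+c["fy"]*p[1]/p[2]])
def blobs(img,lo,hi,box,amin=15):
    h=cv2.cvtColor(img,cv2.COLOR_BGR2HSV);m=cv2.inRange(h,np.array(lo),np.array(hi))
    k=np.zeros_like(m);x0,y0,x1,y1=box;k[y0:y1,x0:x1]=m[y0:y1,x0:x1]
    n,l,s,c=cv2.connectedComponentsWithStats(k)
    return [(c[i].round(1).tolist(),int(s[i,4]),s[i,:4].tolist()) for i in range(1,n) if s[i,4]>=amin]
def wcam():
    s=read_state();c=camera("wrist")
    from scipy.spatial.transform import Rotation as Ro
    T=np.eye(4);T[:3,:3]=Ro.from_euler("xyz",s["orientation"],degrees=True).as_matrix();T[:3,3]=s["eef_pos"]
    M=np.linalg.inv(T@np.array(c["T_tool_cam"]));c["R"]=M[:3,:3];c["t"]=M[:3,3];return c
COL=dict(red=((0,170,120),(6,255,255)),yellow=((26,170,130),(34,255,255)),blue=((105,130,90),(125,255,255)),green=((50,120,70),(75,255,255)))
E
python3 - <<'E'
from h import *
t,s=camera("top"),camera("side")
K={}
for n,(lo,hi) in COL.items():
    a=blobs(t["pixels"],lo,hi,(376,230,432,285)); b=blobs(s["pixels"],lo,hi,(275,315,370,380))
    print(n,a,b)
    if a and b:
        f=lambda q:max(q,key=lambda e:e[1])[0]
        print("   ",tri([ray(t,f(a)),ray(s,f(b))]), plane(ray(t,f(a)),54))
print("bolts",blobs(t["pixels"],(18,120,120),(34,255,255),(235,232,340,268),8),blobs(s["pixels"],(18,150,150),(34,255,255),(284,200,305,268),8))
for nm,c,b in (("t",t,(220,185,370,275)),("s",s,(265,185,385,310))):
    x0,y0,x1,y1=b;cv2.imwrite(f"pics/crop_{nm}.png",cv2.resize(c["pixels"][y0:y1,x0:x1],None,fx=5,fy=5 if nm=="t" else 4.5,interpolation=cv2.INTER_CUBIC))
E
```

```text
red [([417.9, 264.4], 86, [413, 260, 11, 10])] [([313.9, 356.9], 196, [306, 350, 17, 16])]
    (array([ 508.14138774, -299.77832266,   59.1540496 ]), [np.float64(0.7574094744096324), np.float64(0.7574094744095706)]) [ 507.50580789 -300.71079594   54.        ]
yellow [([399.3, 269.6], 84, [394, 265, 11, 10])] [([298.8, 335.6], 142, [291, 330, 16, 12])]
    (array([ 492.56740733, -248.01084129,   60.48580683]), [np.float64(0.8941270911143644), np.float64(0.8941270911143738)]) [ 491.74981484 -248.97306995   54.        ]
blue [([393.8, 250.9], 87, [389, 246, 11, 11])] [([325.9, 324.9], 141, [319, 319, 15, 12])]
    (array([ 544.36071337, -232.24742595,   59.33946364]), [np.float64(1.0175565307332617), np.float64(1.0175565307330545)]) [ 543.61369892 -232.89165241   54.        ]
green [([412.4, 245.7], 84, [408, 241, 10, 10])] [([341.9, 344.9], 197, [334, 338, 17, 15])]
    (array([ 559.92967441, -284.06924022,   58.34351424]), [np.float64(0.7580495040503001), np.float64(0.7580495040501262)]) [ 559.44314702 -284.74690436   54.        ]
bolts [([313.3, 233.2], 15, [311, 232, 6, 4]), ([252.3, 243.8], 44, [249, 240, 8, 8]), ([288.4, 249.8], 37, [286, 247, 6, 7]), ([324.5, 255.7], 36, [322, 253, 6, 7])] [([292.6, 206.9], 36, [289, 205, 9, 5]), ([293.9, 227.8], 45, [289, 225, 10, 6]), ([295.5, 252.7], 53, [291, 250, 10, 7])]
```

View pics/crop_t.png

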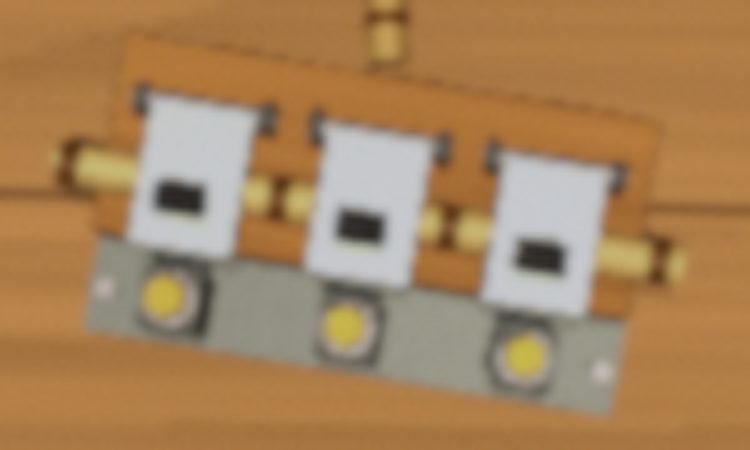

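View pics/crop_s.png

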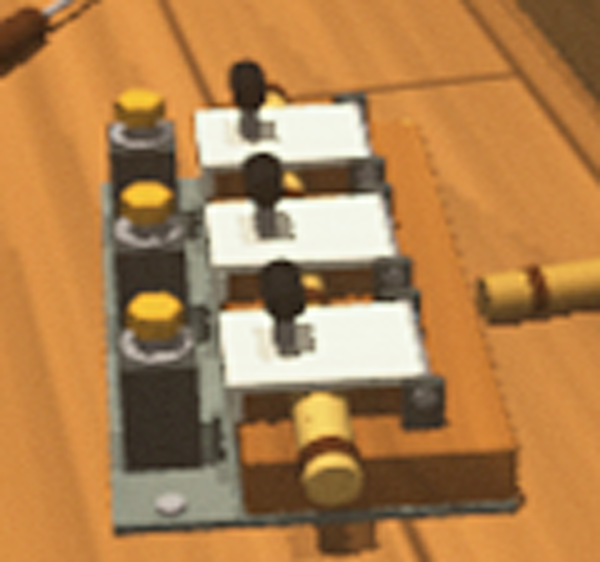

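```bash
python3 - <<'E'
from h import *
t,s=camera("top"),camera("side")
B=[((253,244.4),(292.8,206.9)),((289.2,250.2),(294,227.8)),((325,256),(295.6,252.6))]
Kn=[((256,224.4),(314.4,203.9)),((292,230.4),(317.6,225)),((328,236.4),(321.4,249.4))]
for a,b in B: print("bolt",tri([ray(t,a),ray(s,b)]),plane(ray(t,a),91),plane(ray(s,b),91))
P=[]
for a,b in Kn:
    print("knob",tri([ray(t,a),ray(s,b)]),plane(ray(t,a),105),plane(ray(s,b),96))
p=[plane(ray(t,a),91) for a,_ in B]; d=p[0]-p[2]; print(np.degrees(np.arctan2(d[1],d[0]))-90,np.linalg.norm(d))
st=read_state(); print(st["eef_pos"],st["orientation"],st["grip_width"])
E
```

```text
bolt (array([552.84009883, 156.63260606,  89.3998265 ]), [np.float64(2.488086581413786), np.float64(2.488086581413598)]) [550.2817467  156.72802628  91.        ] [554.89723957 153.58856054  91.        ]
bolt (array([538.7939365 ,  57.43326744,  90.20121195]), [np.float64(1.9243513035130781), np.float64(1.924351303512982)]) [536.84745693  57.62553111  91.        ] [540.52423839  56.01026582  91.        ]
bolt (array([525.0573412 , -40.44788917,  89.79936498]), [np.float64(1.6187403637603055), np.float64(1.6187403637602293)]) [523.40864227 -40.22782838  91.        ] [526.4148632  -42.28725426  91.        ]
knob (array([606.60962808, 149.62949204,  94.31268631]), [np.float64(1.7320705299272925), np.float64(1.7320705299270491)]) [603.87361893 148.53938967 105.        ] [607.72738778 146.5183279   96.        ]
knob (array([592.60745502,  51.08434852,  93.44471132]), [np.float64(1.698568714120963), np.float64(1.6985687141211607)]) [589.94435521  50.73883799 105.        ] [593.43259957  46.87051201  96.        ]
knob (array([578.60764561, -47.41485515,  93.7014376 ]), [np.float64(1.7468634216501326), np.float64(1.7468634216500274)]) [576.03847747 -46.89751537 105.        ] [579.62880207 -50.80556338  96.        ]
-7.769589252100872 198.78071442728762
[ 203.339598   -564.33523127  231.09917214] [-1.79976005e+02 -2.84665150e-03  1.98130387e+01] 85.46185738559143
```

```bash
python3 -m jog '{"twist":[[0,0,-2],[0,0,-5],[0,0,-8],[0,0,-11],[0,0,-14],[0,0,-17],[0,0,-20],[0,0,-23],[0,0,-25],[0,0,-27],[0,0,-27.8],[0,0,-27.8],[0,0,-27.8]],"travel":[[0.02,0.02,0],[0.05,0.05,0],[0.08,0.08,0],[0.11,0.11,0],[0.14,0.14,0],[0.17,0.17,0],[0.2,0.2,0],[0.23,0.23,-0.01],[0.26,0.26,-0.02],[0.28,0.28,-0.03],[0.297,0.298,-0.03],[0.297,0.298,-0.03],[0.297,0.298,-0.03]],"grip":[0,0,0,0,0,0,0,0,0,0,0,0,0]}' 60
python3 - <<'E'
from h import *
w=wcam();cv2.imwrite("pics/w1.png",w["pixels"])
s=read_state();print(s["eef_pos"],s["orientation"],s["contact_force"],s["grip_width"])
side=camera("side")
for n,(lo,hi) in COL.items():
    a=blobs(w["pixels"],lo,hi,(0,0,640,480),100);b=blobs(side["pixels"],lo,hi,(275,315,370,380));print(n,a,b)
    if a: 
        print(plane(ray(w,max(a,key=lambda e:e[1])[0]),56))
E
```

```text
time_s: 1.65
eef_pos: [500.4, -266.3, 201.2]
orientation: [180.0, 0.0, -7.9]
contact_force: [0.4, -0.1, 0.2]
grip_width: 0.1
[ 500.09254243 -266.82416153  201.3482031 ] [ 1.79975191e+02  9.29514009e-03 -7.94987697e+00] [ 0.01283637  0.68655941 -0.41300055] 0.21510550326595604
red [([358.8, 208.5], 142, [348, 201, 31, 30])] [([313.7, 357.2], 204, [306, 350, 17, 16])]
[ 515.57876245 -297.95090477   56.        ]
yellow [] [([297.5, 337.5], 67, [292, 334, 13, 8])]
blue [([277.6, 185.8], 800, [262, 170, 32, 33])] [([326.0, 324.6], 111, [320, 320, 13, 10])]
[ 543.7198697  -233.48837257   56.        ]
green [([337.1, 157.7], 880, [321, 141, 33, 35])] [([342.2, 345.2], 171, [335, 339, 15, 14])]
[ 559.33213812 -285.08776957   56.        ]
```

View pics/w1.png

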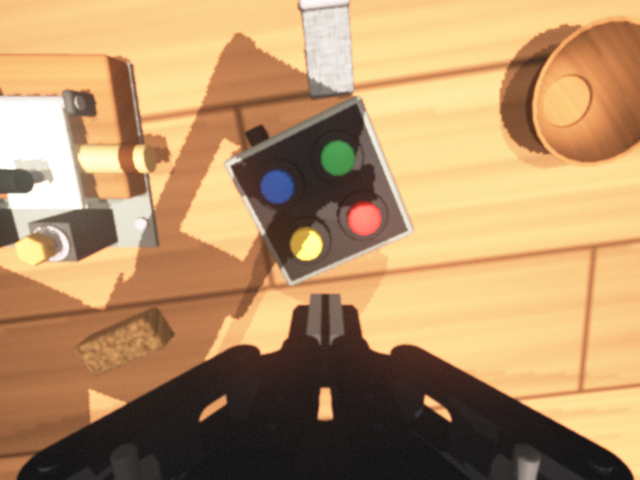

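The wrist view shows blue at (277,186), green (337,157), yellow (306,243) and red (364,217). This agrees with the top view to about 1 mm. Going to red next.

```bash
python3 -m jog '{"twist":[[0,0,0],[0,0,0],[0,0,0],[0,0,0],[0,0,0],[0,0,0],[0,0,0],[0,0,0]],"travel":[[0.004,-0.017,-0.015],[0.0077,-0.034,-0.04],[0.0077,-0.034,-0.07],[0.0077,-0.034,-0.1],[0.0077,-0.034,-0.12],[0.0077,-0.034,-0.133],[0.0077,-0.034,-0.136],[0.0077,-0.034,-0.136]],"grip":[0,0,0,0,0,0,0,0]}'
python3 -m jog '{"twist":[[0,0,0],[0,0,0],[0,0,0],[0,0,0]],"travel":[[0,0,-0.002],[0,0,-0.004],[0,0,-0.006],[0,0,-0.006]],"grip":[0,0,0,0]}'
```

```text
time_s: 2.55
eef_pos: [507.9, -301.1, 65.5]
orientation: [180.0, -0.0, -8.0]
contact_force: [0.3, 0.8, 0.2]
grip_width: -0.1
time_s: 2.95
eef_pos: [508.9, -301.2, 59.9]
orientation: [179.9, -0.1, -8.0]
contact_force: [0.5, -1.2, 3.4]
grip_width: 0.3
```

```bash
python3 -m jog '{"twist":[[0,0,0],[0,0,0]],"travel":[[0,0,-0.001],[0,0,-0.001]],"grip":[0,0]}'
python3 -m jog '{"twist":[[0,0,0],[0,0,0]],"travel":[[0,0,-0.001],[0,0,-0.001]],"grip":[0,0]}'
python3 -m jog '{"twist":[[0,0,0],[0,0,0]],"travel":[[0,0,-0.001],[0,0,-0.001]],"grip":[0,0]}'
```

```text
time_s: 3.15
eef_pos: [508.9, -301.1, 58.7]
orientation: [179.9, -0.1, -8.0]
contact_force: [0.8, -2.4, 3.3]
grip_width: -0.1
time_s: 3.35
eef_pos: [508.8, -301.1, 57.6]
orientation: [180.0, -0.1, -8.0]
contact_force: [2.1, -2.4, 3.2]
grip_width: 0.1
time_s: 3.55
eef_pos: [508.8, -301.1, 57.4]
orientation: [179.9, -0.1, -8.0]
contact_force: [0.3, -1.5, 11.6]
grip_width: -0.2
```

Red bottomed out: force rose to 11.6 N at z ≈ 57.4. Yellow next, then blue.

```bash
python3 -m jog '{"twist":[[0,0,0],[0,0,0],[0,0,0],[0,0,0],[0,0,0],[0,0,0],[0,0,0],[0,0,0],[0,0,0]],"travel":[[0,0,0.01],[0,0,0.025],[-0.005,0.018,0.025],[-0.01,0.036,0.025],[-0.0152,0.0529,0.025],[-0.0152,0.0529,0.018],[-0.0152,0.0529,0.012],[-0.0152,0.0529,0.009],[-0.0152,0.0529,0.009]],"grip":[0,0,0,0,0,0,0,0,0]}'
python3 -m jog '{"twist":[[0,0,0],[0,0,0],[0,0,0],[0,0,0]],"travel":[[0,0,-0.003],[0,0,-0.005],[0,0,-0.007],[0,0,-0.007]],"grip":[0,0,0,0]}'
python3 -m jog '{"twist":[[0,0,0],[0,0,0],[0,0,0]],"travel":[[0,0,-0.001],[0,0,-0.0018],[0,0,-0.0018]],"grip":[0,0,0]}'
```

```text
time_s: 4.45
eef_pos: [492.7, -247.8, 64.4]
orientation: [-180.0, 0.1, -8.0]
contact_force: [0.4, -0.0, 0.3]
grip_width: 0.1
time_s: 4.85
eef_pos: [493.2, -248.1, 58.4]
orientation: [180.0, -0.0, -8.0]
contact_force: [-0.5, -1.0, 4.7]
grip_width: 0.1
time_s: 5.15
eef_pos: [493.2, -248.1, 57.5]
orientation: [180.0, -0.1, -8.0]
contact_force: [-1.9, -1.1, 9.5]
grip_width: -0.1
```

```bash
python3 -m jog '{"twist":[[0,0,0],[0,0,0],[0,0,0],[0,0,0],[0,0,0],[0,0,0],[0,0,0],[0,0,0],[0,0,0]],"travel":[[0,0,0.01],[0,0,0.025],[0.018,0.005,0.025],[0.036,0.011,0.025],[0.0518,0.0157,0.025],[0.0518,0.0157,0.018],[0.0518,0.0157,0.012],[0.0518,0.0157,0.009],[0.0518,0.0157,0.009]],"grip":[0,0,0,0,0,0,0,0,0]}'
python3 -m jog '{"twist":[[0,0,0],[0,0,0],[0,0,0],[0,0,0]],"travel":[[0,0,-0.003],[0,0,-0.005],[0,0,-0.007],[0,0,-0.007]],"grip":[0,0,0,0]}'
python3 -m jog '{"twist":[[0,0,0],[0,0,0],[0,0,0]],"travel":[[0,0,-0.001],[0,0,-0.0018],[0,0,-0.0018]],"grip":[0,0,0]}'
```

```text
time_s: 6.05
eef_pos: [543.0, -231.5, 64.3]
orientation: [-179.9, 0.2, -8.0]
contact_force: [0.1, 0.1, -0.2]
grip_width: 0.3
time_s: 6.45
eef_pos: [544.1, -232.0, 58.4]
orientation: [180.0, 0.0, -8.0]
contact_force: [-2.9, -1.0, 3.2]
grip_width: -0.1
time_s: 6.75
eef_pos: [544.4, -232.0, 57.5]
orientation: [180.0, 0.0, -8.0]
contact_force: [-4.5, 0.2, 9.5]
grip_width: 0.1
```

```bash
python3 -m jog '{"twist":[[0,0,0],[0,0,0],[0,0,0],[0,0,0],[0,0,0],[0,0,0],[0,0,0],[0,0,0],[0,0,0],[0,0,0],[0,0,0],[0,0,0],[0,0,0]],"travel":[[0,0,0.015],[0,0,0.045],[0,0,0.08],[-0.005,0.03,0.11],[-0.015,0.06,0.14],[-0.025,0.1,0.16],[-0.035,0.14,0.17],[-0.04,0.18,0.17],[-0.045,0.21,0.17],[-0.045,0.24,0.17],[-0.045,0.26,0.17],[-0.045,0.26,0.17],[-0.045,0.26,0.17]],"grip":[0,0,0,0,0,0,0,0,0,0,0,0,0]}'
python3 - <<'E'
from h import *
s=read_state();print(s["eef_pos"],s["orientation"],s["contact_force"])
w=wcam();cv2.imwrite("pics/w2.png",w["pixels"])
print({k:np.asarray(w[k]).tolist() for k in("R","t")})
E
```

```text
time_s: 8.05
eef_pos: [500.0, 28.3, 226.7]
orientation: [180.0, -0.0, -7.9]
contact_force: [0.1, -0.8, -0.0]
grip_width: -0.4
[499.95764327  28.2655575  226.69844517] [ 1.79994997e+02 -4.46963157e-02 -7.90481733e+00] [ 0.08066905 -0.7888149  -0.04828088]
{'R': [[-0.1374930012094637, -0.9905023490428403, 0.0008781566102561201], [-0.9459589550011926, 0.1315726485044367, 0.2963955020215074], [-0.29369598238904776, 0.03992160700855741, -0.9550648853467437]], 't': [96.02698663210164, 432.01789582590067, 520.9797988087839]}
```

View pics/w2.png

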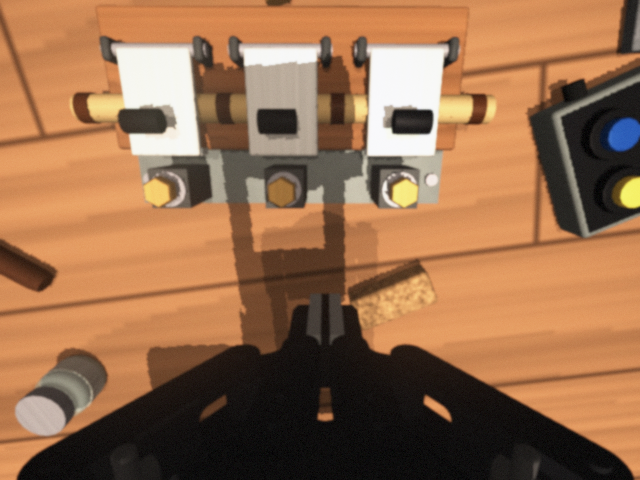

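The wrist view shows bolt tops at (157,192), (281,191) and (404,192), and knobs at (142,121), (277,121) and (412,121). They lie level in the image, so the tool yaw matches the jig.

```bash
python3 - <<'E'
from h import *
w=wcam();t=camera("top");s=camera("side")
B=[((157,192),(253,244.4),(292.8,206.9)),((281,191),(289.2,250.2),(294,227.8)),((404,192),(325,256),(295.6,252.6))]
K=[((142,121),(256,224.4),(314.4,203.9)),((277,121),(292,230.4),(317.6,225)),((412,121),(328,236.4),(321.4,249.4))]
for n,L,z in (("bolt",B,91),("knob",K,99)):
  for a,b,c in L:
    X,e=tri([ray(w,a),ray(t,b),ray(s,c)]);print(n,X.round(1),np.round(e,1),"w-plane",plane(ray(w,a),z).round(1), "w+s",tri([ray(w,a),ray(s,c)])[0].round(1))
x=w["pixels"];print(x.shape)
E
```

```text
bolt [552.9 156.6  89.4] [0.  2.5 2.5] w-plane [553.  155.9  91. ] w+s [554.1 155.9  90.1]
bolt [539.2  57.4  90. ] [0.7 2.3 1.6] w-plane [540.   57.1  91. ] w+s [540.3  57.   90.5]
bolt [525.1 -40.7  90. ] [0.3 1.7 1.5] w-plane [525.5 -40.7  91. ] w+s [526.  -41.   90.3]
knob [606.5 149.9  94.3] [0.5 1.6 1.9] w-plane [605.8 148.1  99. ] w+s [607.4 150.4  94. ]
knob [592.5  50.8  93.6] [0.3 1.7 1.7] w-plane [592.   49.8  99. ] w+s [593.2  50.2  94. ]
knob [578.4 -48.6  94.8] [1.1 2.2 1.7] w-plane [578.3 -48.6  99. ] w+s [579.1 -49.7  95.3]
(480, 640, 3)
```

```bash
python3 -m jog '{"twist":[[0,0,0],[0,0,0],[0,0,0],[0,0,0],[0,0,0],[0,0,0],[0,0,0]],"travel":[[0.02,0.015,-0.02],[0.04,0.029,-0.05],[0.04,0.029,-0.08],[0.04,0.029,-0.105],[0.04,0.029,-0.12],[0.04,0.029,-0.125],[0.04,0.029,-0.125]],"grip":[0,0,0,0,0,0,0]}'
python3 -m jog '{"twist":[[0,0,0],[0,0,0],[0,0,0],[0,0,0],[0,0,0],[0,0,0]],"travel":[[0,0,-0.002],[0,0,-0.004],[0,0,-0.005],[0,0,-0.006],[0,0,-0.007],[0,0,-0.007]],"grip":[0,0,0,0,0,0]}'
```

```text
time_s: 8.95
eef_pos: [539.4, 56.5, 101.1]
orientation: [180.0, 0.1, -8.0]
contact_force: [-0.0, -0.8, -0.2]
grip_width: 0.3
time_s: 9.55
eef_pos: [539.6, 57.2, 94.7]
orientation: [-180.0, 0.0, -8.0]
contact_force: [0.1, 0.2, -0.4]
grip_width: 0.4
```

```bash
python3 -m jog '{"twist":[[0,0,0],[0,0,0]],"travel":[[0,0,-0.001],[0,0,-0.001]],"grip":[0,0]}'
python3 -m jog '{"twist":[[0,0,0],[0,0,0]],"travel":[[0,0,-0.001],[0,0,-0.001]],"grip":[0,0]}'
```

```text
time_s: 9.75
eef_pos: [539.5, 57.2, 93.6]
orientation: [-180.0, 0.0, -8.0]
contact_force: [-0.1, -0.1, 0.1]
grip_width: 0.3
time_s: 9.95
eef_pos: [539.6, 57.2, 92.5]
orientation: [-180.0, 0.0, -8.0]
contact_force: [0.8, -0.3, 0.4]
grip_width: -0.0
```

```bash
for i in 1; do python3 -m jog '{"twist":[[0,0,0],[0,0,0]],"travel":[[0,0,-0.001],[0,0,-0.001]],"grip":[0,0]}'; done
python3 -m jog '{"twist":[[0,0,0],[0,0,0]],"travel":[[0,0,-0.001],[0,0,-0.001]],"grip":[0,0]}'
```

```text
time_s: 10.15
eef_pos: [539.6, 57.1, 91.5]
orientation: [-180.0, 0.0, -8.0]
contact_force: [0.6, 0.9, -0.0]
grip_width: 0.0
time_s: 10.35
eef_pos: [539.7, 57.1, 90.6]
orientation: [-180.0, -0.0, -8.0]
contact_force: [-0.1, -0.3, -0.1]
grip_width: 0.2
```

```bash
python3 -m jog '{"twist":[[0,0,0],[0,0,0]],"travel":[[0,0,-0.001],[0,0,-0.001]],"grip":[0,0]}'
python3 -m jog '{"twist":[[0,0,0],[0,0,0]],"travel":[[0,0,-0.001],[0,0,-0.001]],"grip":[0,0]}'
```

```text
time_s: 10.55
eef_pos: [539.7, 57.1, 89.6]
orientation: [-180.0, -0.0, -8.0]
contact_force: [0.3, -0.2, 1.0]
grip_width: 0.3
time_s: 10.75
eef_pos: [539.7, 57.2, 88.6]
orientation: [-180.0, -0.0, -8.0]
contact_force: [-0.4, -0.7, 0.4]
grip_width: 0.1
```

```bash
python3 -m jog '{"twist":[[0,0,0],[0,0,0]],"travel":[[0,0,-0.001],[0,0,-0.001]],"grip":[0,0]}'
python3 -m jog '{"twist":[[0,0,0],[0,0,0]],"travel":[[0,0,-0.001],[0,0,-0.001]],"grip":[0,0]}'
python3 - <<'E'
from h import *
c=camera("side");cv2.imwrite("pics/s2.png",cv2.resize(c["pixels"][150:320,230:400],None,fx=3.5,fy=3.5,interpolation=cv2.INTER_CUBIC));print(read_state()["contact_force"])
E
```

```text
time_s: 10.95
eef_pos: [539.7, 57.1, 87.6]
orientation: [-180.0, -0.0, -8.0]
contact_force: [0.1, -0.4, 0.2]
grip_width: -0.0
time_s: 11.15
eef_pos: [539.6, 57.1, 86.5]
orientation: [-180.0, 0.0, -8.0]
contact_force: [0.0, 0.4, -0.9]
grip_width: -0.2
[0.93943561 0.00687376 0.20370845]
```

View pics/s2.png

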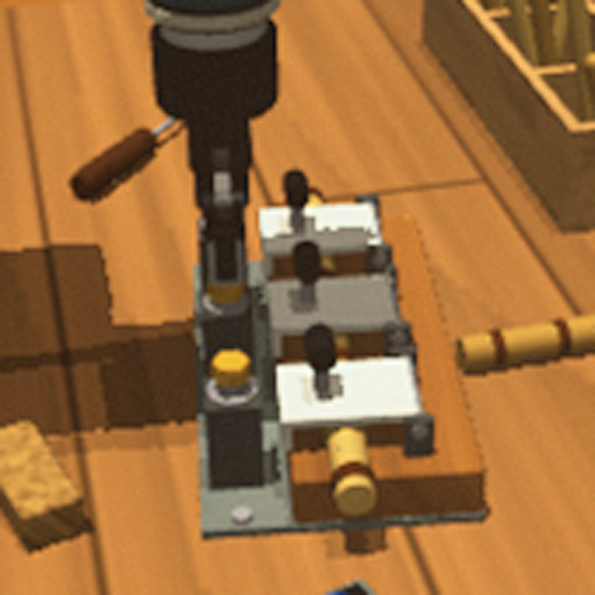

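```bash
python3 - <<'E'
from h import *
from scipy.spatial.transform import Rotation as Ro
s=camera("side");t=camera("top");w=wcam()
cv2.imwrite("pics/s3.png",cv2.resize(s["pixels"][195:275,265:345],None,fx=7,fy=7,interpolation=cv2.INTER_CUBIC))
cv2.imwrite("pics/w3.png",w["pixels"])
for X in ([539.6,57.1,86.5],[540,57,91],[540,57,82],[525.5,-41,91]):
    p=proj(s,np.array(X)); print(X,p, (p-[265,195])*7)
T=np.array(w["T_tool_cam"])
def mk(pos,ori):
    M=np.eye(4);M[:3,:3]=Ro.from_euler("xyz",ori,degrees=True).as_matrix();M[:3,3]=pos
    M=np.linalg.inv(M@T);c=dict(w);c["R"]=M[:3,:3];c["t"]=M[:3,3];return c
c1=mk([500.1,-266.6,201.3],[179.98,0,-7.95]);c2=mk([499.96,28.27,226.7],[180,-.04,-7.9])
i1=cv2.imread("pics/w1.png");i2=cv2.imread("pics/w2.png")
lo,hi=COL["blue"];a=blobs(i1,lo,hi,(0,0,640,480),100);b=blobs(i2,lo,hi,(0,0,640,480),100);print(a,b)
print(tri([ray(c1,a[0][0]),ray(c2,b[0][0])]))
cv2.imwrite("pics/k2.png",cv2.resize(i2[90:230,520:640],None,fx=4,fy=4));cv2.imwrite("pics/k1.png",cv2.resize(i1[90:290,220:420],None,fx=3,fy=3))
E
```

```text
[539.6, 57.1, 86.5] [293.60368758 229.29553839] [200.22581308 240.06876876]
[540, 57, 91] [293.69627621 227.60826693] [200.87393346 228.25786852]
[540, 57, 82] [293.87212822 230.9745199 ] [202.10489756 251.82163927]
[525.5, -41, 91] [295.05795326 252.31835302] [210.40567282 401.22847113]
[([277.6, 185.8], 800, [262, 170, 32, 33])] [([623.8, 134.1], 853, [607, 118, 33, 34])]
(array([ 543.86047867, -234.61891225,   61.09156898]), [np.float64(0.15748165166218156), np.float64(0.1574816516621345)])
```

View pics/s3.png

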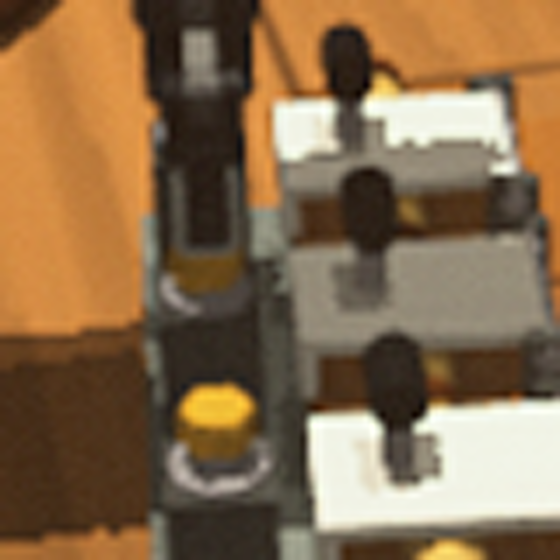

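View pics/k2.png

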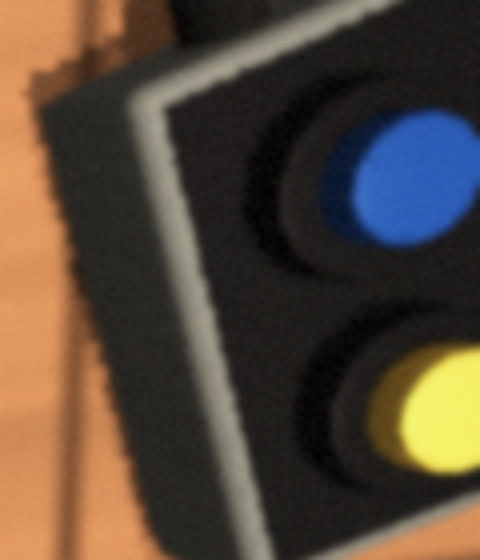

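View pics/k1.png

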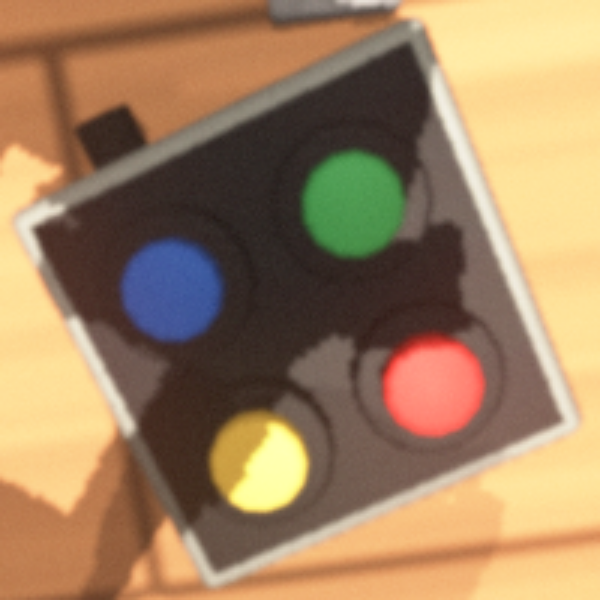

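View pics/w3.png

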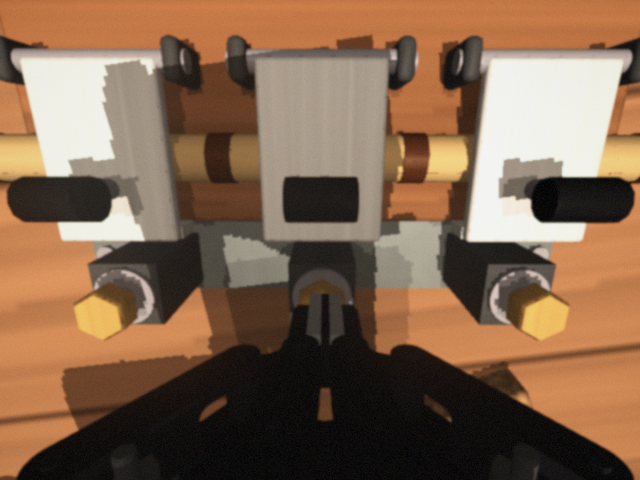

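```bash
python3 -m jog '{"twist":[[0,0,0],[0,0,0]],"travel":[[0,0,-0.001],[0,0,-0.001]],"grip":[0,0]}'
python3 -m jog '{"twist":[[0,0,0],[0,0,0]],"travel":[[0,0,-0.001],[0,0,-0.001]],"grip":[0,0]}'
```

```text
time_s: 11.55
eef_pos: [539.5, 57.2, 85.6]
orientation: [-180.0, 0.0, -8.0]
contact_force: [0.3, -1.1, -0.1]
grip_width: 0.3
time_s: 11.75
eef_pos: [539.6, 57.2, 84.6]
orientation: [-180.0, 0.0, -8.0]
contact_force: [-0.6, 0.2, 0.8]
grip_width: -0.1
```

```bash
python3 -m jog '{"twist":[[0,0,0],[0,0,0],[0,0,0],[0,0,0],[0,0,0],[0,0,0]],"travel":[[0,0,0.01],[0,0,0.03],[-0.02,0,0.045],[-0.045,0,0.05],[-0.06,0,0.05],[-0.06,0,0.05]],"grip":[0,0,0,0,0,0]}'
python3 - <<'E'
from h import *
w=wcam();s=camera("side")
cv2.imwrite("pics/w4.png",w["pixels"])
cv2.imwrite("pics/s4.png",cv2.resize(s["pixels"][195:275,265:345],None,fx=7,fy=7,interpolation=cv2.INTER_CUBIC))
E
```

```text
time_s: 12.35
eef_pos: [477.4, 57.3, 135.3]
orientation: [180.0, 0.1, -8.0]
contact_force: [0.4, -0.9, -0.2]
grip_width: -0.3
```

View pics/s4.png

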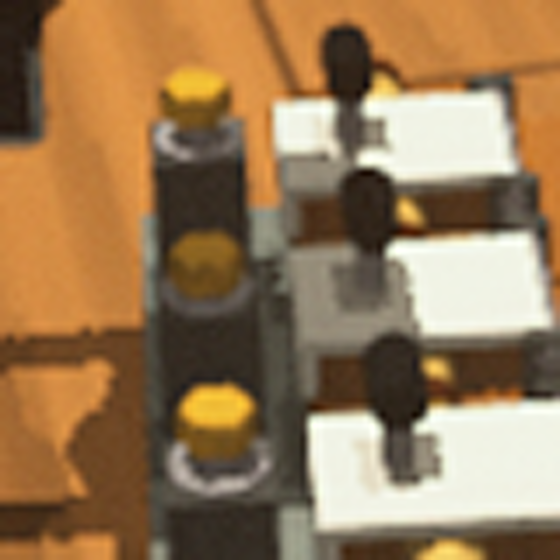

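View pics/w4.png

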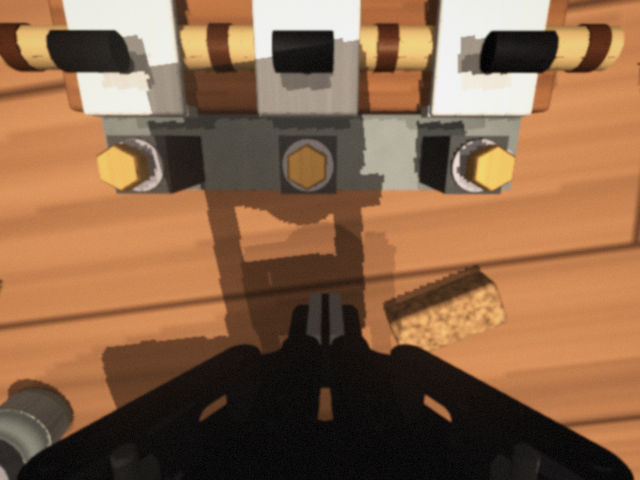

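```bash
python3 - <<'E'
from h import *
w=wcam();s=camera("side")
cv2.imwrite("pics/w5.png",cv2.resize(w["pixels"][120:210,80:540],None,fx=1.7,fy=3.4,interpolation=cv2.INTER_CUBIC))
for n,a,b in (("a",(121,168),(195,83)),("b",(307,165),(206,248)),("c",(495,168),(218,402))):
    b=np.array(b)/7+[265,195]
    print(n,tri([ray(w,a),ray(s,b)]),[proj(s,np.append(plane(ray(w,a),z)[:2],z)).round(1).tolist() for z in (91,82)],b.round(1))
print(read_state()["eef_pos"])
E
```

```text
a (array([555.62631473, 155.7683353 ,  89.83381481]), [np.float64(0.2544369723692512), np.float64(0.25443697236912877)]) [[293.1, 206.6], [292.9, 208.8]] [292.9 206.9]
b (array([542.35076896,  57.95216672,  82.50329964]), [np.float64(0.8546509266572875), np.float64(0.8546509266573041)]) [[295.3, 227.3], [295.2, 230.6]] [294.4 230.4]
c (array([528.00509076, -41.27100362,  90.48299394]), [np.float64(0.2734820696548306), np.float64(0.27348206965469884)]) [[296.4, 252.2], [296.3, 256.9]] [296.1 252.4]
[481.19284352  57.06145107 135.03985058]
```

View pics/w5.png

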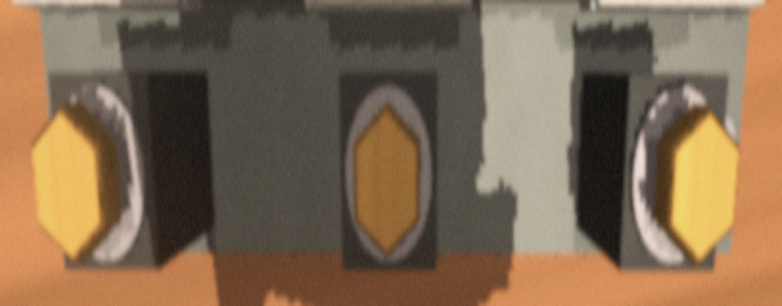

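Bolt b now stands at z ≈ 82.5, while a and c are at ≈ 90, so b sank and is the loose one. I'll confirm it has bottomed out.

```bash
python3 -m jog '{"twist":[[0,0,0],[0,0,0],[0,0,0],[0,0,0],[0,0,0],[0,0,0]],"travel":[[0.03,0,0],[0.06,0,-0.01],[0.06,0,-0.03],[0.06,0,-0.045],[0.06,0,-0.05],[0.06,0,-0.051]],"grip":[0,0,0,0,0,0]}'
python3 -m jog '{"twist":[[0,0,0],[0,0,0]],"travel":[[0,0,-0.001],[0,0,-0.001]],"grip":[0,0]}'
python3 -m jog '{"twist":[[0,0,0],[0,0,0]],"travel":[[0,0,-0.001],[0,0,-0.001]],"grip":[0,0]}'
```

```text
time_s: 13.15
eef_pos: [539.9, 57.1, 83.0]
orientation: [-180.0, 0.1, -8.0]
contact_force: [0.7, -0.8, 0.2]
grip_width: -0.1
time_s: 13.35
eef_pos: [540.2, 57.1, 83.2]
orientation: [-180.0, -0.1, -8.0]
contact_force: [0.4, 0.5, 0.1]
grip_width: 0.2
time_s: 13.55
eef_pos: [540.2, 57.1, 82.3]
orientation: [-180.0, -0.1, -8.0]
contact_force: [1.3, 0.7, 1.9]
grip_width: -0.1
```

```bash
python3 -m jog '{"twist":[[0,0,0],[0,0,0]],"travel":[[0,0,-0.001],[0,0,-0.001]],"grip":[0,0]}'
```

```text
time_s: 13.75
eef_pos: [540.2, 57.2, 82.0]
orientation: [-180.0, -0.1, -8.0]
contact_force: [-2.3, -0.5, 10.2]
grip_width: 0.0
```

Hard stop at z = 82.0, so bolt b is fully sunk by 9 mm. Now for the knob of cap b.

```bash
python3 -m jog '{"twist":[[0,0,0],[0,0,0],[0,0,0],[0,0,0],[0,0,0],[0,0,0],[0,0,0],[0,0,0],[0,0,0],[0,0,0],[0,0,0]],"travel":[[0,0,0.01],[0,0,0.03],[0,0,0.055],[0.015,-0.002,0.07],[0.035,-0.005,0.07],[0.0534,-0.0067,0.07],[0.0534,-0.0067,0.07],[0.0534,-0.0067,0.07],[0.0534,-0.0067,0.06],[0.0534,-0.0067,0.055],[0.0534,-0.0067,0.055]],"grip":[0,0,0,0,0.7,0.7,0.7,0.7,0.7,0.7,0.7]}' 60
python3 - <<'E'
from h import *
w=wcam();cv2.imwrite("pics/w6.png",w["pixels"]);print(plane(ray(w,(310,200)),100))
for z in (96,): print(proj(w,np.array([593,50.4,z])), proj(w,np.array([*read_state()["eef_pos"][:2],z])))
E
```

```text
time_s: 14.85
eef_pos: [591.2, 50.6, 134.2]
orientation: [180.0, 0.2, -8.0]
contact_force: [-0.1, 2.2, 0.5]
grip_width: 59.7
[637.24592206  51.28635904 100.        ]
[323.75863174 275.9173741 ] [323.78381032 277.90231479]
```

View pics/w6.png

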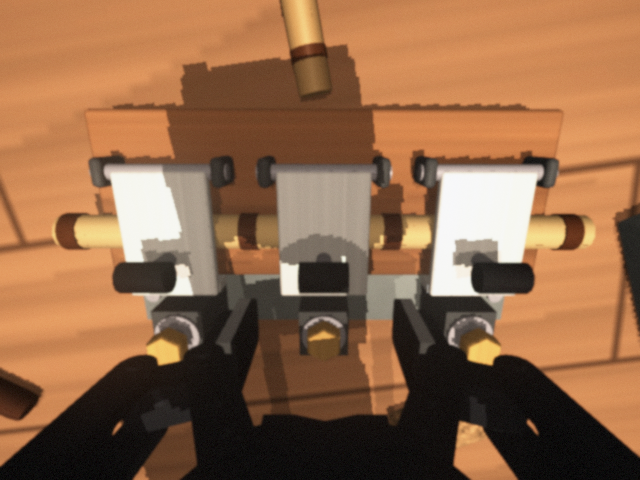

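The knob of cap b is at (324,276), as predicted, centred between the fingers. Descending and closing.

```bash
python3 -m jog '{"twist":[[0,0,0],[0,0,0],[0,0,0],[0,0,0],[0,0,0],[0,0,0]],"travel":[[0,0,-0.012],[0,0,-0.028],[0,0,-0.042],[0,0,-0.052],[0,0,-0.056],[0,0,-0.056]],"grip":[0.7,0.7,0.7,0.7,0.7,0.7]}'
python3 -m jog '{"twist":[[0,0,0],[0,0,0],[0,0,0],[0,0,0],[0,0,0],[0,0,0],[0,0,0]],"travel":[[0,0,0],[0,0,0],[0,0,0],[0,0,0],[0,0,0],[0,0,0],[0,0,0]],"grip":[0.5,0.35,0.2,0,0,0,0]}' 40
python3 - <<'E'
from h import *
w=wcam();cv2.imwrite("pics/w7.png",w["pixels"])
s=camera("side");cv2.imwrite("pics/s7.png",cv2.resize(s["pixels"][150:320,230:400],None,fx=3.5,fy=3.5,interpolation=cv2.INTER_CUBIC))
E
```

```text
time_s: 15.5
eef_pos: [592.6, 50.4, 78.8]
orientation: [180.0, 0.1, -8.0]
contact_force: [-0.9, -1.0, -0.4]
grip_width: 60.1
time_s: 16.2
eef_pos: [593.7, 51.1, 80.5]
orientation: [-179.9, -0.1, -8.0]
contact_force: [-0.1, 5.3, 6.3]
grip_width: 27.0
```

View pics/s7.png

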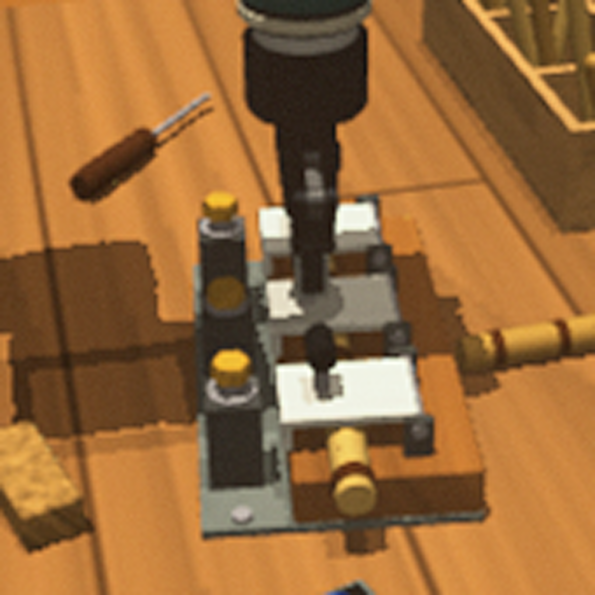

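View pics/w7.png

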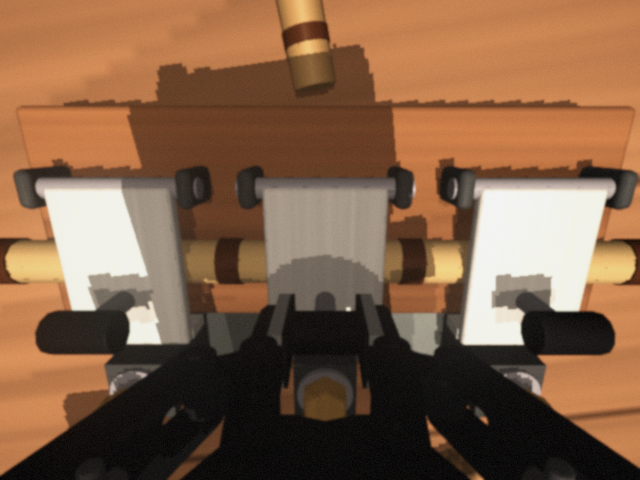

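```bash
python3 -m jog '{"twist":[[0,0,0],[0,0,0],[0,0,0],[0,0,0],[0,0,0],[0,0,0],[0,0,0]],"travel":[[0.0015,-0.0002,0.0023],[0.0033,-0.0005,0.0047],[0.007,-0.001,0.009],[0.0111,-0.0016,0.013],[0.0155,-0.0022,0.0166],[0.0202,-0.0028,0.0199],[0.0202,-0.0028,0.0199]],"grip":[0,0,0,0,0,0,0]}'
python3 - <<'E'
from h import *
print(read_state()["contact_force"])
s=camera("side");cv2.imwrite("pics/s8.png",cv2.resize(s["pixels"][150:320,230:400],None,fx=3.5,fy=3.5,interpolation=cv2.INTER_CUBIC))
E
```

```text
time_s: 17.0
eef_pos: [610.6, 48.7, 98.0]
orientation: [-179.9, 0.3, -8.0]
contact_force: [-3.0, 5.8, -5.1]
grip_width: 27.3
[-2.95329477  5.84998146 -5.10084004]
```

View pics/s8.png

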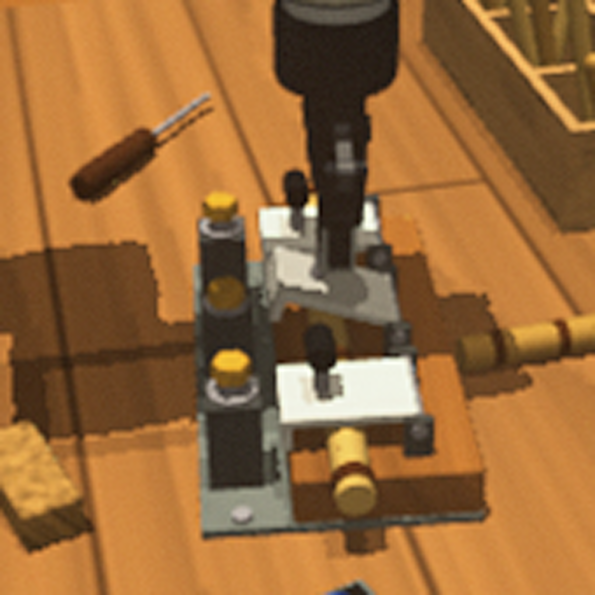

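Cap b is lifting with small forces. Continuing along the arc to about 60°.

```bash
python3 -m jog '{"twist":[[0,0,0],[0,0,0],[0,0,0],[0,0,0],[0,0,0],[0,0,0],[0,0,0],[0,0,0],[0,0,0]],"travel":[[0.005,-0.0007,0.0028],[0.0101,-0.0014,0.0052],[0.0155,-0.0022,0.0071],[0.021,-0.0029,0.0085],[0.0266,-0.0037,0.0094],[0.0322,-0.0045,0.0098],[0.0379,-0.0053,0.0098],[0.0379,-0.0053,0.0098],[0.0379,-0.0053,0.0098]],"grip":[0,0,0,0,0,0,0,0,0]}'
python3 - <<'E'
from h import *
r=read_state();print(r["eef_pos"],r["contact_force"])
s=camera("side");cv2.imwrite("pics/s9.png",cv2.resize(s["pixels"][150:320,230:400],None,fx=3.5,fy=3.5,interpolation=cv2.INTER_CUBIC))
cv2.imwrite("pics/t9.png",camera("top")["pixels"]);cv2.imwrite("pics/w9.png",wcam()["pixels"])
E
```

```text
time_s: 17.95
eef_pos: [648.3, 43.4, 108.5]
orientation: [-180.0, 0.3, -8.0]
contact_force: [-5.0, 5.1, 2.8]
grip_width: 27.0
[648.26001209  43.4332524  108.53922517] [-5.00215878  5.09473904  2.8228422 ]
```

View pics/s9.png

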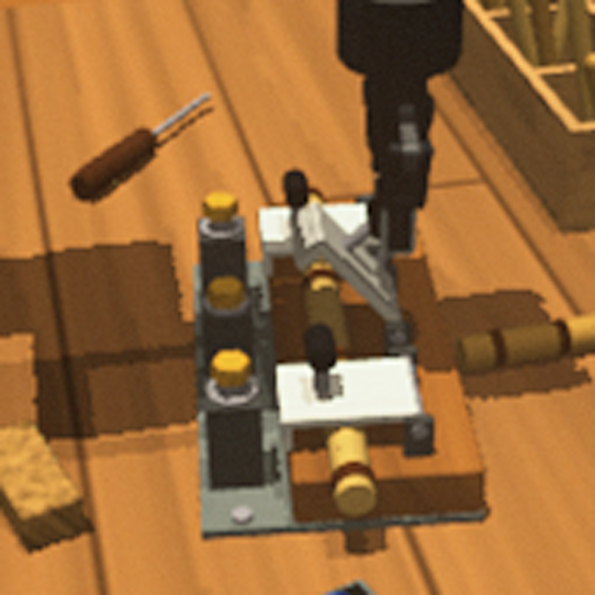

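View pics/t9.png

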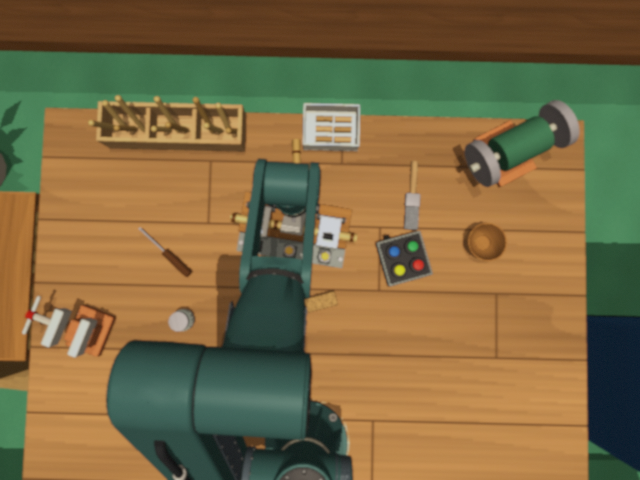

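View pics/w9.png

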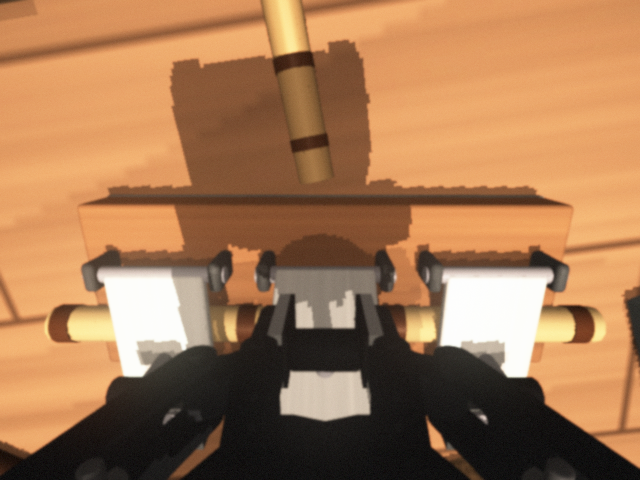

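```bash
python3 - <<'E'
from h import *
s=camera("side")
k=np.array([593.,50.4]);ux=np.array([np.cos(np.radians(-8)),np.sin(np.radians(-8))]);uy=np.array([-ux[1],ux[0]])
def P(jx,jy,z,th):
    rx,rz=jx-55,z-60;c,q=np.cos(th),np.sin(th)
    x=rx*c+rz*q+55;zz=-rx*q+rz*c+60;return np.append(k+ux*x+uy*jy,zz)
for th in (0,45,57,62):
    print(th,[((proj(s,P(jx,y,66,np.radians(th)))-[230,150])*3.5).round().tolist() for jx,y in((-22,29),(-22,-29),(40,-29))])
r=read_state();print(r["eef_pos"],r["grip_width"],r["contact_force"],r["time_s"])
E
```

```text
0 [[270.0, 278.0], [275.0, 325.0], [371.0, 319.0]]
45 [[308.0, 207.0], [316.0, 252.0], [384.0, 307.0]]
57 [[328.0, 194.0], [337.0, 238.0], [389.0, 305.0]]
62 [[337.0, 189.0], [346.0, 234.0], [391.0, 305.0]]
[648.15136525  43.42507411 108.51778182] 27.190775780773425 [-4.47495284  5.44926795  2.56315402] 18.15
```

```bash
python3 - <<'E'
from h import *
s=camera("side");cv2.imwrite("pics/s10.png",cv2.resize(s["pixels"][195:260,300:365],None,fx=9,fy=9,interpolation=cv2.INTER_CUBIC))
E
```

```text
(no output)
```

View pics/s10.png

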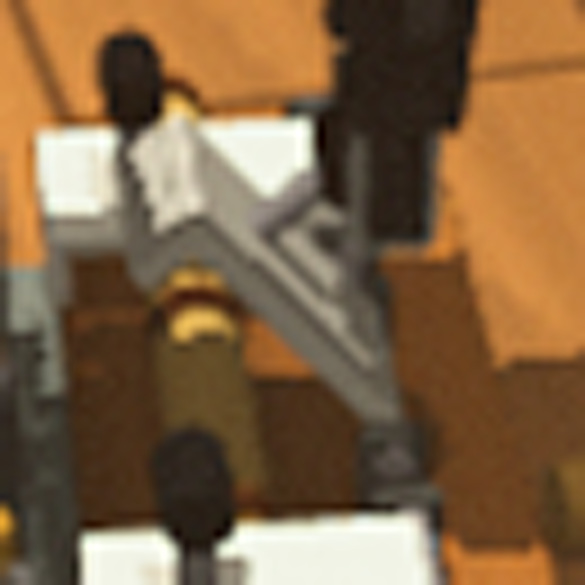

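The side view gives about 52° and the TCP shift about 57°. I'll open a few degrees more for margin; the stop is at 69°.

```bash
python3 -m jog '{"twist":[[0,0,0],[0,0,0],[0,0,0],[0,0,0],[0,0,0]],"travel":[[0.003,-0.0004,0],[0.006,-0.0008,-0.0002],[0.008,-0.0011,-0.0004],[0.008,-0.0011,-0.0004],[0.008,-0.0011,-0.0004]],"grip":[0,0,0,0,0]}'
python3 - <<'E'
from h import *
s=camera("side");cv2.imwrite("pics/s11.png",cv2.resize(s["pixels"][195:260,300:365],None,fx=9,fy=9,interpolation=cv2.INTER_CUBIC));cv2.imwrite("pics/s11f.png",s["pixels"])
r=read_state();print(r["eef_pos"],r["grip_width"],r["contact_force"],r["time_s"])
E
```

```text
time_s: 18.7
eef_pos: [656.1, 42.3, 108.1]
orientation: [-180.0, 0.4, -8.0]
contact_force: [-5.1, 5.2, 2.8]
grip_width: 27.3
[656.12914745  42.29153011 108.13403223] 27.193316270038167 [-3.99668736  5.48952795  2.4595707 ] 18.75
```

View pics/s11.png

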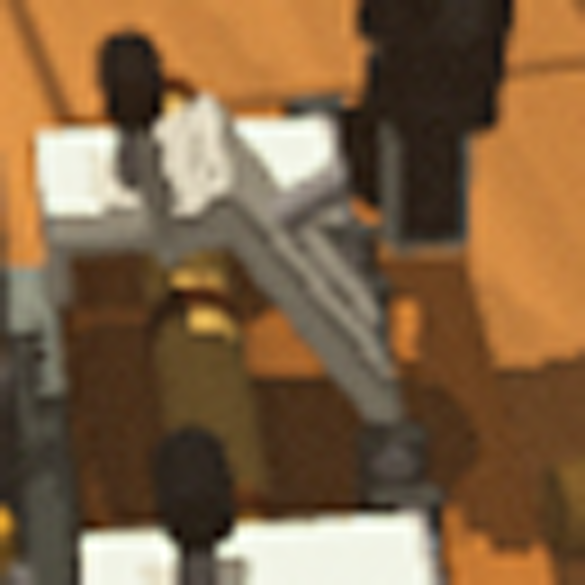

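View pics/s11f.png

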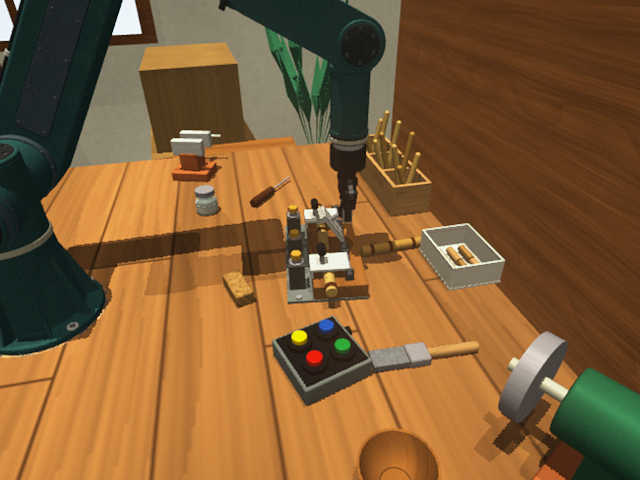

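```bash
python3 -c "
from bench import hand_in;print(hand_in())"
```

```text
the job is handed in; nothing more can be done
None
```

The job is handed in at 18.75 s, with the gripper still holding cap b open at roughly 60°.

- **Keys:** I pressed red, then yellow, then blue, each to a hard stop (about 10–12 N at fingertip z ≈ 57.5 mm). The green key was never approached.
- **Bolts:** I tapped bolt b first and it was the loose one, sinking with almost no measured force. A second light press met its stop at z = 82.0 mm, 9 mm below its 91 mm start. Bolts a and c were never touched, and after b sank they still measured about 90 mm.
- **Cap:** I pinched the knob of cap b and raised it along its arc. The last checks showed a 27.2 mm grip opening and 7–8 N on the wrist.
- **Bystanders:** caps a and c look shut, and the other things on the bench look unmoved in the last top and side views.

**Disagreements:**
- **Cap angle:** the fingertip shift put the cap at about 57° where the side view showed about 52°, so I opened it a further 8 mm. Both measures are well above 45°.
- **Key heights:** the cameras put the key tops at 58–61 mm, while contact implied about 63 mm. I took the hard stop as proof of a full press.

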